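Open the vacuum trap's gate valve and back it off

TASK

Open the gate valve beside the steel vacuum trap all the way: crank its handwheel anticlockwise (seen from above) by the revolving handle, for as many turns as it takes, until you feel it come up against its stop. Then turn it back a quarter turn so that it cannot seize in the open position, and let go of it, leaving the things around the rig where they are.

Things in the scene. Friction and masses are not known exactly. Their poses are not given: they have to be found in the camera images.
- handwheel (a joint): turn of the level grey three-spoke valve wheel (155 mm across, rim top 182 mm above the worktop), rad: 0 shut, grows anticlockwise seen from above, the opening way. Starts one to three turns short of its hard open stop, whose place is not marked and has to be felt. Turns against an even drag of about 0.2 N m (3 N at the handle) and stays where it is left.
- handle_centre (a point): centre of the upright black crank handle on the wheel's rim: a barrel 26 mm thick, its top 30 mm above and its foot 30 mm below this point. It spins freely on its pin, so a gripper can keep its orientation as the wheel goes round. It travels on a level circle of 70 mm radius about wheel_axis, 216 mm above the worktop.
- wheel_axis (a point): point on the wheel's upright axis, level with handle_centre (216 mm above the worktop, in free air over hub and stem). The valve's steel body is below it; the trap pot, 113 mm across and 151 mm high, stands 152 mm off along this frame's +y axis. The rig is fixed to the worktop.
- stem_tip (a point): top of the threaded steel stem, 13 mm thick, that rises from the wheel's hub 6 mm for every turn of opening; with the valve open it stands about 24 mm above the wheel's rim
- cryo_box: bystander: a grey-white cardboard box, 69 x 68 x 44 mm, behind the rig; origin at the centre of its underside, z up
- amber_bottle: bystander: a brown bottle with black cap, 58 mm across, 108 mm tall, behind the rig; origin at the centre of its underside, z up
- white_tape: bystander: a flat white roll of tape, 55 mm across, 13 mm thick, in front of the rig; origin at the centre of its underside, z up
- forceps: bystander: steel forceps, 125 mm long, lying in front of the rig; origin at the centre of their underside, z up

How it is judged (in metres and radians):
On the way:
1. the handwheel has been cranked anticlockwise up to its open stop (value of joint handwheel above 28.15 rad), for 0.1 s.
At the end, for the whole second after the job is handed in: after the open stop (at 28.27 rad, reached to within 0.12 rad) has been met, the wheel rests a quarter turn short of it, give or take 35 degrees (between 55 and 125 degrees back), not turning and let go (value of joint handwheel between 26.09 and 27.31 rad and velocity of joint handwheel between -0.05 and 0.05 rad/s); the robot touches nothing.
It fails at once if a thing standing round the rig was shoved more than 30 mm (distance of any of cryo_box, amber_bottle, white_tape, forceps from where it was at the start of the episode above 0.03 m).
It also fails if it takes over 67 s, if anything falls off the work surface, if the arm or the gripper's body presses on something with over 40 N, if the wrist force passes 120 N, or if a joint passes its speed limit or range.

ROBOT

A 6-joint arm with a two-finger parallel gripper is mounted at the origin on a cart in front of the work surface, level with it; the furniture and walls round the work are solid. World frame = base frame: x ahead of the robot, y to its left, z up, the work surface at z = 0. Lengths are in mm, angles in rad, forces in N, time in s.
With the tool pointing down it reaches from about 275 to 750 mm from the base axis. Payload 10.2 kg.
Tool frame: the origin (TCP) lies at the very end of the fingers, on their centre line; the grasp point (between the pads) lies 19 mm behind it; z points along the fingers, y is the line along which they close (so a half turn about z gives the same grasp; the last joint's range is limited). The gripper opens to 85 mm and grips with 20 to 120 N. Pads are 22 mm wide; open, the fingers measure 114 mm over their backs; the gripper's body (76 mm by 85 mm) begins 54 mm behind the grasp point. The pads swing forward as they close: fully open they stand 13 mm farther back than shut.
Start: joints at [1.114, 0.313, 1.498, -0, 1.331, -0.223], TCP at [121.642, 510.719, 200.594] pointing down, gripper open.
Joint ranges: [-2.94, 2.94], [-0.97, 2.17], [0.19, 2.56], [-1.23, 4.37], [0.02, 3.11], [-2.88, 2.88]. Speed limits (rad/s): [2.39, 2.39, 3.01, 3.14, 3.14, 3.14].

INTERFACE

Orientations are given as a unit quaternion [w, x, y, z].
In Python, from rig import ctrl gives the robot as it stands.
- The arm moves only by the tool step_arm, never from a script. Its argument "increments" is a list of rows, each a list of 3 entries, a list of its own where there are three numbers: the shift along the tool's x, y, z in cm, then the turn, a rotation vector about the tool's x, y, z in degrees, then the opening in per cent of the stroke, from 0 (shut) to 100 (fully open). A call has 1 to 8 rows; each row is the pose to reach, as a shift and turn from the pose commanded when the call began, along the tool's axes at that moment; what a row does not reach only later rows make up. A row lasts 1/8 s, in which the tool goes at most 62.5 mm and 10.7 degrees, less where a joint would pass 70% of its speed; a pose out of reach is approached as far as the arm can. A call with a gripper value outside its range is refused whole. The fingers move at their own pace and stop on an object; "squeeze" is the grip in N (left out, the last holds). Time passes only in rows, so rows that repeat a pose let the fingers close. It gives the time, the measured TCP pose, the force, the opening and the grip force at its end, in the units of the state.
- ctrl.sense(): the state, without advancing time (a new reading comes with each control period).
- ctrl.capture(name): name is "side" or "top" or "wrist"; returns a dict with "img" (420x560x3 uint8, red, green, blue), "fx", "fy", "cx", "cy" (pixels), "k1" (the pictures are not rectified: a ray, as slopes to the right and down, at radius r is drawn at 1 + k1 r^2 times it, then the intrinsics apply), "extrinsics" (4x4, takes a point from camera to world coordinates). Camera axes: x right, y down, z forward; pixel columns grow to the right and rows downward; lengths in mm; the calibration is good to about 2 mm. A picture is of the moment at which its call begins. There is no depth.
- ctrl.finish_job(): hands the job in; it is judged then, once.
The state is a dict: "time_s": time; "joints": joint angles; "dq": joint speeds; "tau": joint torques, N m; "eef_pos": TCP position; "ee_rot": TCP orientation; "force": force on the tool from outside, world axes, zero at the start; "wrist_torque": the same for the moment, N m; "grip_width": opening from 0.0 (shut) to 1.0 (fully open); "grip_force": force on a finger pad.
Only numpy, scipy, OpenCV 4.12 (cv2) and the standard library are available. Lean on these libraries where they do the work, as an engineer would, in place of code of your own. Each camera call takes 0.05 s, during which the arm holds its last target. There are 200 camera calls.

## Working session

There is one attempt and no reset: what is moved stays moved. The work goes in short steps, Python scripts to look and compute and a tool call to move; the robot and the scene stay as the last step left them, time stands still between calls to the robot, and variables do not carry over. Pictures are saved under pics/ and viewed, at most 10 in all, crops included, and the job is handed in when it is done.

Besides the shell and the picture viewer there is one more tool, called after "Emit:" as name(argument=value, ...), one argument or row to a line, values as JSON. step_arm: Moves the arm, as the interface text tells. Its arguments: {"type":"object","properties":{"increments":{"type":"array"},"squeeze":{"type":"number"}},"required":["increments"]}

```bash
mkdir -p pics; cat > h.py <<'E'
import numpy as np, cv2
from rig import ctrl
def ray(c,u,v):
    xd=np.array([(u-c["cx"])/c["fx"],(v-c["cy"])/c["fy"]]); x=xd.copy()
    for _ in range(20): x=xd/(1+c["k1"]*(x@x))
    E=np.array(c["extrinsics"]); d=E[:3,:3]@np.array([x[0],x[1],1]); return E[:3,3],d/np.linalg.norm(d)
def plane(c,u,v,z):
    o,d=ray(c,u,v); return o+d*(z-o[2])/d[2]
def proj(c,p):
    E=np.array(c["extrinsics"]); q=E[:3,:3].T@(np.array(p)-E[:3,3]); x=q[:2]/q[2]; x=x*(1+c["k1"]*(x@x))
    return c["fx"]*x[0]+c["cx"],c["fy"]*x[1]+c["cy"]
E
python3 - <<'E'
from h import *
import pickle
for n in ["side","top"]:
    c=ctrl.capture(n); pickle.dump(c,open(n+".pkl","wb")); cv2.imwrite(f"pics/{n}0.png",c["img"][:,:,::-1]); print(n,np.round(c["extrinsics"],2).tolist(),c["fx"],c["k1"])
print(ctrl.sense())
E
```

```text
side [[0.91, -0.18, 0.38, 171.2], [-0.42, -0.36, 0.83, -375.25], [-0.01, -0.92, -0.4, 507.78], [0.0, 0.0, 0.0, 1.0]] 451.2020699772665 -0.04808134438526127
top [[-0.07, -0.97, 0.22, 329.49], [-1.0, 0.07, -0.01, 378.46], [-0.0, -0.22, -0.98, 974.53], [0.0, 0.0, 0.0, 1.0]] 439.4518388425013 -0.03519451916302856
{'time_s': 0.1, 'joints': array([ 1.11358866e+00,  3.13389604e-01,  1.49832768e+00, -5.15374940e-05,
        1.33100243e+00, -2.23409093e-01]), 'dq': array([-0.00199141, -0.00224798, -0.00178148, -0.00145815, -0.00048422,
       -0.0013633 ]), 'tau': array([ 4.00830206e-03, -4.12895823e+01, -2.60141587e+01, -7.17926105e-05,
        2.94971091e-03, -6.91971127e-05]), 'eef_pos': array([121.54447011, 510.4747155 , 200.10718012]), 'ee_rot': array([-1.64501825e-04,  1.16627112e-01,  9.93175613e-01, -5.39568262e-04]), 'force': array([ 0.44656295, -0.03175363,  0.46517797]), 'wrist_torque': array([-0.01062834,  0.00776349, -0.06211238]), 'grip_force': 0.0, 'grip_width': 0.998915736103539}
```

View pics/top0.png

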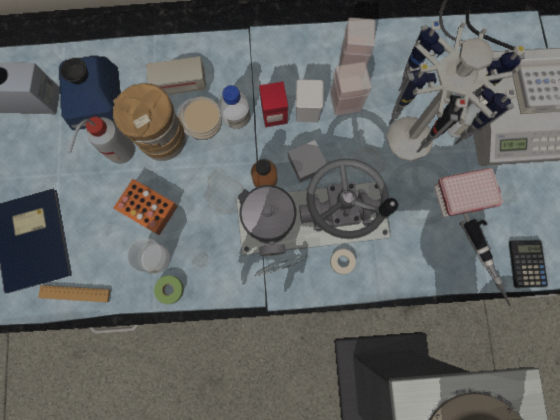

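View pics/side0.png

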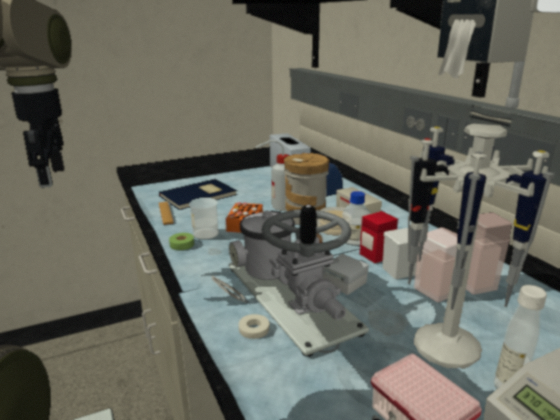

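The top view shows the wheel centred near (347,197), with the black handle top near (389,207), the pot at (268,213), box at (308,160), bottle at (264,173), tape at (343,261) and forceps at (280,264). In the side view the handle is at (308,222) and the wheel centre is near (308,232).

```bash
python3 - <<'E'
from h import *
import pickle
T=pickle.load(open("top.pkl","rb"));S=pickle.load(open("side.pkl","rb"))
g=lambda c:c["img"].max(2)
out={}
for n,c,(x0,x1,y0,y1) in [("top",T,(372,410,190,225)),("side",S,(295,322,200,246))]:
    m=(g(c)[y0:y1,x0:x1]<38).astype(np.uint8)
    k,l,s,ce=cv2.connectedComponentsWithStats(m); i=1+s[1:,4].argmax(); print(n,s[i]+[x0,y0,0,0,0],ce[i]+[x0,y0]); out[n]=ce[i]+[x0,y0]
    print(g(c)[int(out[n][1]),x0:x1])
for n,p in [("tcp",(121,510,200)),("base",(0,0,0))]: print(n,proj(T,p),proj(S,p))
print("wheel@182",plane(T,347,197,182),"top",plane(T,*out["top"],216))
o1,d1=ray(T,*out["top"]);o2,d2=ray(S,*out["side"])
A=np.c_[d1,-d2];t=np.linalg.lstsq(A,o2-o1,rcond=None)[0];print(o1+d1*t[0],o2+d2*t[1])
# wheel rim: sample outer ellipse in top
big=lambda im,x0,x1,y0,y1,f:cv2.resize(im[y0:y1,x0:x1,::-1],None,fx=f,fy=f,interpolation=cv2.INTER_CUBIC)
a=big(T["img"],290,420,140,280,4);b=big(S["img"],220,360,195,335,4)[:,:]
cv2.imwrite("pics/z.png",cv2.resize(np.hstack([a,b[:560]]),(800,415)))
for n,u,v in [("pot",268,209)]: print(n,plane(T,u,v,151))
for n,u,v,z in [("tape",343,261,10),("box",308,158,44),("bottle",264,168,108)]: print(n,plane(T,u,v,z))
E
```

```text
top [379 198  19  19 196] [386.7755102  207.42346939]
[88 85 79 73 70 62 57 34 22 22 24 24 23 26 25 29 29 33 33 30 31 30 28 27
 32 54 82 94 94 95 95 94 93 96 97 96 95 95]
side [299 207  18  38 547] [307.57404022 225.37111517]
[114 134 138 124  94  50  21  14  12  11  13  13  11  13   9  12  11  10
  10  12  22  62 109 143 153 148 142]
tcp (np.float64(209.00863846546213), np.float64(436.97464821158695)) (np.float64(55.93159661572179), np.float64(201.30685419914343))
base (np.float64(476.0484944757866), np.float64(451.16872675411247)) (np.float64(-15.797151775075804), np.float64(557.0974389170786))
wheel@182 [509.78854933 242.18552487 182.        ] top [478.28480186 179.77341675 216.        ]
[478.68002653 179.24565823 213.98516048] [479.58311409 178.88672394 214.25632506]
pot [503.93772316 390.21242159 151.        ]
tape [406.36399557 236.08451308  10.        ]
box [635.90932977 295.69193763  44.        ]
bottle [599.68578606 393.53378583 108.        ]
```

View pics/z.png

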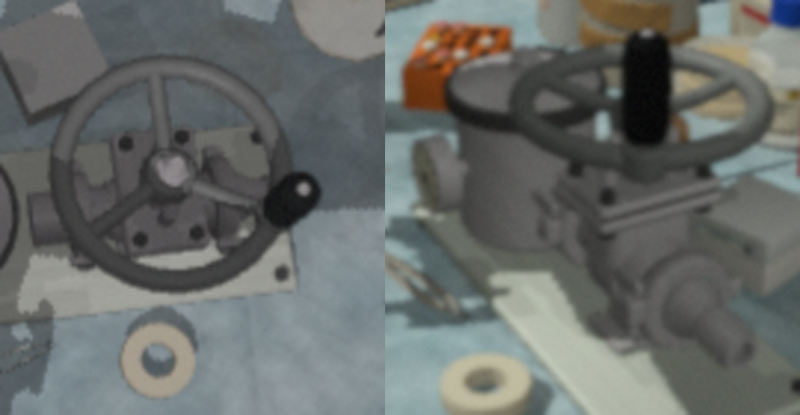

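Handle centre is about (479,179,216) and the axis about (507,240). I'll transit high, squaring the tool to the world axes.

Emit:
step_arm(
  increments=[
    [[0,0,-6],[0,0,0],60],
    [[-4,-2.3,-10],[0,0,-6],60],
    [[-10,-5.6,-10],[0,0,-13.4],60],
    [[-16,-9,-10],[0,0,-13.4],60],
    [[-22,-12.4,-10],[0,0,-13.4],60],
    [[-28,-15.8,-10],[0,0,-13.4],60],
    [[-34,-19.2,-10],[0,0,-13.4],60],
    [[-38.5,-21.7,-10],[0,0,-13.4],60],
  ],
  squeeze=40,
)

```text
time_s: 1.1
eef_pos: [431.7, 222.8, 300.5]
ee_rot: [-0.0, 0.0, 1.0, 0.0]
force: [0.3, 1.3, -0.4]
grip_width: 0.6
grip_force: 0.0
```

Emit:
step_arm(
  increments=[
    [[-3.3,-3.1,0],[0,0,0],60],
    [[-3.3,-3.1,0],[0,0,0],60],
    [[-3.3,-3.1,0],[0,0,0],60],
    [[-3.3,-3.1,0],[0,0,0],60],
  ],
)

```text
time_s: 1.6
eef_pos: [462.9, 194.4, 300.8]
ee_rot: [0.0, -0.001, 1.0, 0.0]
force: [-0.5, 0.1, 0.7]
grip_width: 0.603
grip_force: 0.0
```

```bash
python3 - <<'E'
from h import *
s=ctrl.sense(); print(s["eef_pos"],s["ee_rot"],s["force"])
w=ctrl.capture("wrist"); sd=ctrl.capture("side"); E=np.array(w["extrinsics"]);print(E.round(2))
print("handle top proj",proj(w,(479,179,246)),"stem",proj(w,(507,240,200)))
a=w["img"].copy()
cv2.drawMarker(a,tuple(int(round(v)) for v in proj(w,(479,179,246))),(255,0,0)); cv2.drawMarker(a,tuple(int(round(v)) for v in proj(w,(507,240,200))),(0,255,0))
b=cv2.resize(sd["img"][170:300,230:390],(400,325),interpolation=cv2.INTER_CUBIC)
o=np.zeros((325,800,3),np.uint8); o[:300,:400]=cv2.resize(a,(400,300)); o[:,400:]=b
cv2.imwrite("pics/w1.png",o[:,:,::-1])
E
```

```text
[462.89248511 194.38358859 300.79042156] [ 8.54676295e-05 -8.13439063e-04  9.99999662e-01  8.93518677e-05] [-0.5270891   0.11921442  0.74989603]
[[-0.0000e+00  9.5000e-01  3.1000e-01  3.8187e+02]
 [ 1.0000e+00  0.0000e+00  0.0000e+00  1.9413e+02]
 [ 0.0000e+00  3.1000e-01 -9.5000e-01  4.7459e+02]
 [ 0.0000e+00  0.0000e+00  0.0000e+00  1.0000e+00]]
handle top proj (np.float64(256.06163789707534), np.float64(241.94366866812425)) stem (np.float64(331.9961264781571), np.float64(251.25730913277312))
```

View pics/w1.png

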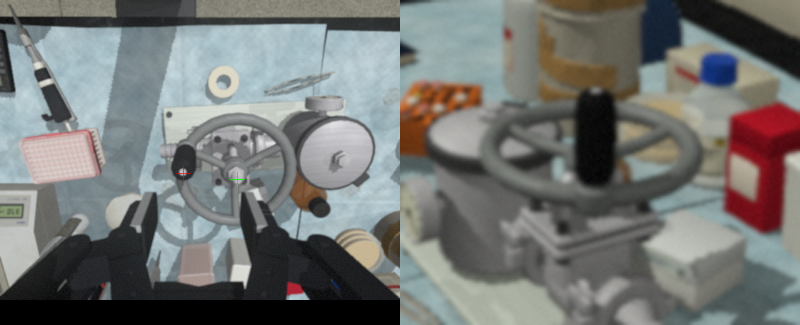

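The wrist view (left) puts the predicted handle-top marker on the handle's end at (183,172), so the estimate is good.

Emit:
step_arm(
  increments=[
    [[-1.6,-1.5,0],[0,0,0],60],
    [[-1.6,-1.5,0],[0,0,0],60],
    [[-1.6,-1.5,3],[0,0,0],60],
    [[-1.6,-1.5,4],[0,0,0],60],
  ],
)

```text
time_s: 2.2
eef_pos: [479.1, 178.4, 259.2]
ee_rot: [-0.001, 0.0, 1.0, -0.0]
force: [0.9, -0.2, 0.8]
grip_width: 0.601
grip_force: 0.0
```

```bash
python3 - <<'E'
from h import *
s=ctrl.sense(); print(s["eef_pos"],s["force"])
w=ctrl.capture("wrist");a=w["img"].copy()
for p,col in [((479,179,246),(255,0,0)),((507,240,200),(0,255,0))]: cv2.drawMarker(a,tuple(int(round(v)) for v in proj(w,p)),col)
print(proj(w,(479,179,246)),proj(w,(507,240,200)))
cv2.imwrite("pics/w2.png",a[:,:,::-1])
E
```

```text
[479.09925142 178.35327212 259.21578114] [ 0.86489264 -0.15953476  0.79112844]
(np.float64(279.29716742809643), np.float64(244.4161519287393)) (np.float64(363.82920823296325), np.float64(254.93679445729092))
```

View pics/w2.png

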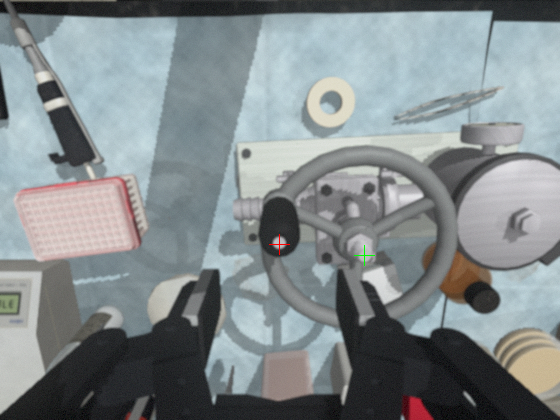

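The handle tip sits under the marker (279,244), midway between the fingers. Descend and grip.

Emit:
step_arm(
  increments=[
    [[0,0,3],[0,0,0],60],
    [[0,0,5.6],[0,0,0],60],
    [[0,0,5.6],[0,0,0],60],
    [[0,0,5.6],[0,0,0],0],
    [[0,0,5.6],[0,0,0],0],
    [[0,0,5.6],[0,0,0],0],
    [[0,0,5.6],[0,0,0],0],
    [[0,0,5.6],[0,0,0],0],
  ],
  squeeze=40,
)

```text
time_s: 3.25
eef_pos: [480.3, 178.8, 206.3]
ee_rot: [0.002, -0.0, 1.0, 0.0]
force: [-0.1, 1.2, 5.1]
grip_width: 0.247
grip_force: 38.8
```

```bash
cat >> h.py <<'E'
def rows(axis,cmd,th,step,n=8,r=70.,z=0):
    "tool shifts (cm) from commanded xy 'cmd' to points on circle"
    for i in range(1,n+1):
        a=np.radians(th+step*i); p=np.array(axis)+r*np.array([np.cos(a),np.sin(a)])
        print([round(-(p[0]-cmd[0])/10,2),round((p[1]-cmd[1])/10,2),z],end=", ")
    print("\nend",p.round(1),th+step*n)
E
python3 - <<'E'
from h import *
s=ctrl.sense();print(s["eef_pos"],s["force"],s["wrist_torque"])
rows((506,243.5),(479.2,178.8),247.5,12)
E
```

```text
[480.32565963 178.81340443 206.28196278] [-0.09246746  1.17271346  5.11278075] [0.24321883 0.13017701 0.00047466]
[np.float64(-1.4), np.float64(-0.41), 0], [np.float64(-2.86), np.float64(-0.53), 0], [np.float64(-4.31), np.float64(-0.34), 0], [np.float64(-5.69), np.float64(0.15), 0], [np.float64(-6.94), np.float64(0.92), 0], [np.float64(-8.0), np.float64(1.92), 0], [np.float64(-8.83), np.float64(3.13), 0], [np.float64(-9.39), np.float64(4.48), 0], 
end [573.1 223.6] 343.5
```

Emit:
step_arm(
  increments=[
    [[-1.4,-0.4,0],[0,0,0],0],
    [[-2.9,-0.5,0],[0,0,0],0],
    [[-4.3,-0.3,0],[0,0,0],0],
    [[-5.7,0.2,0],[0,0,0],0],
    [[-6.9,0.9,0],[0,0,0],0],
    [[-8.0,1.9,0],[0,0,0],0],
    [[-8.8,3.1,0],[0,0,0],0],
    [[-9.4,4.5,0],[0,0,0],0],
  ],
)

```text
time_s: 4.25
eef_pos: [578.1, 220.8, 206.4]
ee_rot: [0.006, 0.001, 1.0, -0.002]
force: [16.0, -9.1, 2.0]
grip_width: 0.243
grip_force: 38.5
```

```bash
python3 - <<'E'
from h import *
s=ctrl.sense();print(s["eef_pos"],s["force"],s["wrist_torque"],s["grip_force"],s["grip_width"])
sd=ctrl.capture("side");wr=ctrl.capture("wrist")
for z in (180,190,200,210): print(z,proj(sd,(505,243,z)))
b=cv2.resize(sd["img"][170:270,250:350],(400,400),interpolation=cv2.INTER_CUBIC)
o=np.zeros((400,800,3),np.uint8); o[:300,:400]=cv2.resize(wr["img"],(400,300)); o[:,400:]=b
cv2.imwrite("pics/s2.png",o[:,:,::-1])
E
```

```text
[578.12653875 220.78076922 206.43989193] [16.02479253 -9.12822458  1.9619571 ] [-1.54827209e+00 -2.69011050e+00  1.88598963e-03] 38.50202273199102 0.24329307115910986
180 (np.float64(302.30665806196276), np.float64(226.64123352002815))
190 (np.float64(302.38272325707067), np.float64(221.32798654434941))
200 (np.float64(302.4591992305928), np.float64(215.9589303346251))
210 (np.float64(302.53608318925586), np.float64(210.53340393409638))
```

View pics/s2.png

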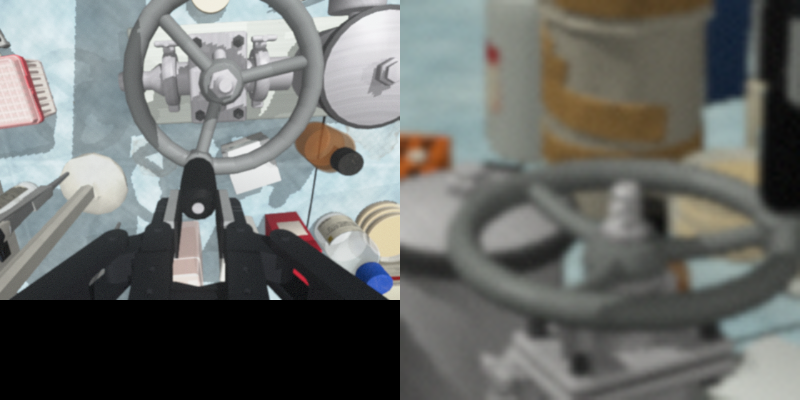

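The side crop shows the stem tip at full-image pixel (306,216), so z is about 199–200, roughly 1–1.3 turns short of open. The forces and the two handle points put the axis at about (510.5,241.5).

```bash
python3 - <<'E'
from h import *
rows((510.5,241.5),(573.2,223.8),343,12)
rows((510.5,241.5),(510.5+70*np.cos(np.radians(79)),241.5+70*np.sin(np.radians(79))),79,12)
E
```

```text
[np.float64(-0.7), np.float64(1.16), 0], [np.float64(-0.68), np.float64(2.62), 0], [np.float64(-0.35), np.float64(4.05), 0], [np.float64(0.27), np.float64(5.38), 0], [np.float64(1.15), np.float64(6.54), 0], [np.float64(2.25), np.float64(7.5), 0], [np.float64(3.53), np.float64(8.21), 0], [np.float64(4.93), np.float64(8.64), 0], 
end [523.9 310.2] 439
[np.float64(1.46), np.float64(0.13), 0], [np.float64(2.91), np.float64(-0.05), 0], [np.float64(4.29), np.float64(-0.53), 0], [np.float64(5.55), np.float64(-1.28), 0], [np.float64(6.62), np.float64(-2.28), 0], [np.float64(7.46), np.float64(-3.48), 0], [np.float64(8.03), np.float64(-4.82), 0], [np.float64(8.31), np.float64(-6.26), 0], 
end [440.8 247.6] 175
```

Emit:
step_arm(
  increments=[
    [[-0.7,1.2,0],[0,0,0],0],
    [[-0.7,2.6,0],[0,0,0],0],
    [[-0.4,4.0,0],[0,0,0],0],
    [[0.3,5.4,0],[0,0,0],0],
    [[1.2,6.5,0],[0,0,0],0],
    [[2.3,7.5,0],[0,0,0],0],
    [[3.5,8.2,0],[0,0,0],0],
    [[4.9,8.6,0],[0,0,0],0],
  ],
)

```text
time_s: 5.35
eef_pos: [525.5, 310.0, 206.3]
ee_rot: [0.002, 0.0, 1.0, 0.001]
force: [2.5, -0.1, 5.6]
grip_width: 0.244
grip_force: 40.3
```

Emit:
step_arm(
  increments=[
    [[1.5,0.1,0],[0,0,0],0],
    [[2.9,0,0],[0,0,0],0],
    [[4.3,-0.5,0],[0,0,0],0],
    [[5.5,-1.3,0],[0,0,0],0],
    [[6.6,-2.3,0],[0,0,0],0],
    [[7.5,-3.5,0],[0,0,0],0],
    [[8.0,-4.8,0],[0,0,0],0],
    [[8.3,-6.2,0],[0,0,0],0],
  ],
)

```text
time_s: 6.35
eef_pos: [442.0, 248.1, 206.3]
ee_rot: [0.002, -0.0, 1.0, 0.001]
force: [2.9, 2.8, 5.8]
grip_width: 0.244
grip_force: 40.3
```

```bash
python3 - <<'E'
from h import *
A=np.array((510.5,241.5));P=lambda t:A+70*np.array([np.cos(np.radians(t)),np.sin(np.radians(t))])
rows(A,P(175),175,12,5)
for t in range(235,235+360,24): print(t); rows(A,P(t),t,8,3)
E
```

```text
[np.float64(-0.03), np.float64(-1.46), 0], [np.float64(-0.35), np.float64(-2.89), 0], [np.float64(-0.97), np.float64(-4.22), 0], [np.float64(-1.85), np.float64(-5.38), 0], [np.float64(-2.96), np.float64(-6.34), 0], 
end [470.3 184.2] 235
235
[np.float64(-0.84), np.float64(-0.5), 0], [np.float64(-1.74), np.float64(-0.88), 0], [np.float64(-2.68), np.float64(-1.14), 0], 
end [497.1 172.8] 259
259
[np.float64(-0.97), np.float64(-0.12), 0], [np.float64(-1.95), np.float64(-0.1), 0], [np.float64(-2.91), np.float64(0.05), 0], 
end [526.2 173.3] 283
283
[np.float64(-0.93), np.float64(0.29), 0], [np.float64(-1.82), np.float64(0.7), 0], [np.float64(-2.64), np.float64(1.23), 0], 
end [552.6 185.6] 307
307
[np.float64(-0.74), np.float64(0.64), 0], [np.float64(-1.38), np.float64(1.38), 0], [np.float64(-1.91), np.float64(2.2), 0], 
end [571.7 207.6] 331
331
[np.float64(-0.41), np.float64(0.89), 0], [np.float64(-0.7), np.float64(1.82), 0], [np.float64(-0.85), np.float64(2.78), 0], 
end [580.2 235.4] 355
355
[np.float64(-0.02), np.float64(0.98), 0], [np.float64(0.1), np.float64(1.95), 0], [np.float64
[... 715 characters left out ...]
 np.float64(-1.06), 0], [np.float64(2.32), np.float64(-1.75), 0], 
end [457.7 287.4] 499
499
[np.float64(0.59), np.float64(-0.78), 0], [np.float64(1.06), np.float64(-1.63), 0], [np.float64(1.41), np.float64(-2.55), 0], 
end [443.6 262. ] 523
523
[np.float64(0.22), np.float64(-0.95), 0], [np.float64(0.3), np.float64(-1.92), 0], [np.float64(0.25), np.float64(-2.9), 0], 
end [441. 233.] 547
547
[np.float64(-0.19), np.float64(-0.96), 0], [np.float64(-0.5), np.float64(-1.88), 0], [np.float64(-0.95), np.float64(-2.75), 0], 
end [450.5 205.4] 571
571
[np.float64(-0.56), np.float64(-0.8), 0], [np.float64(-1.23), np.float64(-1.51), 0], [np.float64(-1.99), np.float64(-2.13), 0], 
end [470.3 184.2] 595
```

Emit:
step_arm(
  increments=[
    [[0,-1.5,0],[0,0,0],0],
    [[-0.4,-2.9,0],[0,0,0],0],
    [[-1.0,-4.2,0],[0,0,0],0],
    [[-1.9,-5.4,0],[0,0,0],0],
    [[-3.0,-6.3,0],[0,0,0],0],
  ],
)

```text
time_s: 6.98
eef_pos: [471.5, 184.2, 206.2]
ee_rot: [0.0, -0.0, 1.0, 0.0]
force: [-5.3, 0.7, 9.9]
grip_width: 0.24
grip_force: 41.0
```

Emit:
step_arm(
  increments=[
    [[-0.8,-0.5,0],[0,0,0],0],
    [[-1.7,-0.9,0],[0,0,0],0],
    [[-2.7,-1.1,0],[0,0,0],0],
  ],
)

```text
time_s: 7.35
eef_pos: [498.8, 172.8, 206.3]
ee_rot: [0.0, -0.0, 1.0, -0.001]
force: [-4.9, -4.6, 10.0]
grip_width: 0.245
grip_force: 41.0
```

Emit:
step_arm(
  increments=[
    [[-1.0,-0.1,0],[0,0,0],0],
    [[-1.9,-0.1,0],[0,0,0],0],
    [[-2.9,0.1,0],[0,0,0],0],
  ],
)

```text
time_s: 7.72
eef_pos: [528.1, 173.4, 206.2]
ee_rot: [0.001, 0.0, 1.0, -0.001]
force: [-3.4, -6.5, 9.1]
grip_width: 0.246
grip_force: 40.8
```

Emit:
step_arm(
  increments=[
    [[-0.9,0.3,0],[0,0,0],0],
    [[-1.8,0.7,0],[0,0,0],0],
    [[-2.6,1.2,0],[0,0,0],0],
  ],
)

```text
time_s: 8.1
eef_pos: [554.4, 185.8, 206.3]
ee_rot: [0.001, 0.0, 1.0, -0.001]
force: [-2.7, -4.1, 8.1]
grip_width: 0.244
grip_force: 40.7
```

Emit:
step_arm(
  increments=[
    [[-0.7,0.6,0],[0,0,0],0],
    [[-1.4,1.4,0],[0,0,0],0],
    [[-1.9,2.2,0],[0,0,0],0],
  ],
)

```text
time_s: 8.48
eef_pos: [573.4, 208.1, 206.3]
ee_rot: [0.001, 0.0, 1.0, -0.001]
force: [-1.6, -2.7, 7.7]
grip_width: 0.249
grip_force: 40.6
```

```bash
python3 - <<'E'
from h import *
s=ctrl.sense();print(s["eef_pos"],s["force"])
sd=ctrl.capture("side")
for z in (190,200,210): print(z,proj(sd,(510.5,241.5,z)))
cv2.imwrite("pics/s3.png",cv2.resize(sd["img"][170:270,250:350,::-1],(400,400),interpolation=cv2.INTER_CUBIC))
E
```

```text
[573.36786455 208.07316054 206.27564678] [-1.60457302 -2.72597908  7.68971428]
190 (np.float64(305.64324254980664), np.float64(221.06443759202241))
200 (np.float64(305.7366652678802), np.float64(215.7000669277947))
210 (np.float64(305.83062823201743), np.float64(210.27935162031008))
```

View pics/s3.png

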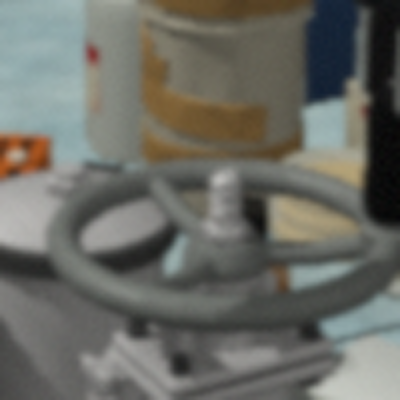

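The stem tip has risen about 3 px, to (306,213), so z is about 205. The stop must be close.

Emit:
step_arm(
  increments=[
    [[-0.4,0.9,0],[0,0,0],0],
    [[-0.7,1.8,0],[0,0,0],0],
    [[-0.9,2.8,0],[0,0,0],0],
  ],
)

```text
time_s: 8.9
eef_pos: [581.8, 236.2, 206.3]
ee_rot: [0.001, 0.0, 1.0, -0.0]
force: [-4.6, -3.5, 8.6]
grip_width: 0.251
grip_force: 40.7
```

Emit:
step_arm(
  increments=[
    [[0,1.0,0],[0,0,0],0],
    [[0.1,1.9,0],[0,0,0],0],
    [[0.4,2.9,0],[0,0,0],0],
  ],
)

```text
time_s: 9.28
eef_pos: [577.9, 265.1, 206.3]
ee_rot: [0.001, 0.0, 1.0, -0.001]
force: [-3.5, -4.6, 6.8]
grip_width: 0.244
grip_force: 40.6
```

Emit:
step_arm(
  increments=[
    [[0.4,0.9,0],[0,0,0],0],
    [[0.9,1.7,0],[0,0,0],0],
    [[1.5,2.5,0],[0,0,0],0],
  ],
)

```text
time_s: 9.65
eef_pos: [562.8, 289.7, 206.3]
ee_rot: [0.001, 0.0, 1.0, -0.001]
force: [-2.6, -7.8, 7.5]
grip_width: 0.248
grip_force: 40.7
```

Emit:
step_arm(
  increments=[
    [[0.7,0.7,0],[0,0,0],0],
    [[1.5,1.2,0],[0,0,0],0],
    [[2.4,1.7,0],[0,0,0],0],
  ],
)

```text
time_s: 10.02
eef_pos: [539.1, 306.2, 206.3]
ee_rot: [0.001, 0.0, 1.0, -0.001]
force: [-0.3, -9.6, 8.0]
grip_width: 0.243
grip_force: 40.7
```

Emit:
step_arm(
  increments=[
    [[0.9,0.3,0],[0,0,0],0],
    [[1.9,0.5,0],[0,0,0],0],
    [[2.9,0.5,0],[0,0,0],0],
  ],
)

```text
time_s: 10.4
eef_pos: [510.6, 311.6, 206.3]
ee_rot: [0.002, 0.0, 1.0, -0.001]
force: [3.5, -5.1, 5.1]
grip_width: 0.243
grip_force: 40.4
```

Emit:
step_arm(
  increments=[
    [[1.0,-0.1,0],[0,0,0],0],
    [[1.9,-0.3,0],[0,0,0],0],
    [[2.8,-0.7,0],[0,0,0],0],
  ],
)

```text
time_s: 10.78
eef_pos: [482.8, 305.2, 206.3]
ee_rot: [0.002, 0.0, 1.0, 0.0]
force: [4.8, -1.5, 5.4]
grip_width: 0.244
grip_force: 40.2
```

Emit:
step_arm(
  increments=[
    [[0.9,-0.5,0],[0,0,0],0],
    [[1.6,-1.1,0],[0,0,0],0],
    [[2.3,-1.7,0],[0,0,0],0],
  ],
)

```text
time_s: 11.15
eef_pos: [459.8, 288.6, 206.3]
ee_rot: [0.003, 0.0, 1.0, 0.001]
force: [6.7, -1.1, 4.4]
grip_width: 0.244
grip_force: 40.1
```

Emit:
step_arm(
  increments=[
    [[0.6,-0.8,0],[0,0,0],0],
    [[1.1,-1.6,0],[0,0,0],0],
    [[1.4,-2.6,0],[0,0,0],0],
  ],
)

```text
time_s: 11.52
eef_pos: [445.3, 263.0, 206.3]
ee_rot: [0.002, -0.0, 1.0, 0.001]
force: [0.7, 3.0, 8.2]
grip_width: 0.243
grip_force: 40.5
```

Emit:
step_arm(
  increments=[
    [[0.2,-1.0,0],[0,0,0],0],
    [[0.3,-1.9,0],[0,0,0],0],
    [[0.2,-2.9,0],[0,0,0],0],
  ],
)

```text
time_s: 11.9
eef_pos: [442.2, 236.2, 206.3]
ee_rot: [0.001, -0.0, 1.0, 0.004]
force: [-6.8, 40.3, 6.2]
grip_width: 0.244
grip_force: 42.0
```

A tangential force of 40 N suggests the stop. I'll press a little further to confirm.

Emit:
step_arm(
  increments=[
    [[0,-0.2,0],[0,0,0],0],
    [[0,-0.2,0],[0,0,0],0],
    [[0,-0.2,0],[0,0,0],0],
  ],
)

```text
time_s: 12.28
eef_pos: [442.1, 236.9, 206.3]
ee_rot: [0.001, -0.001, 1.0, 0.006]
force: [-2.4, 28.2, 6.7]
grip_width: 0.242
grip_force: 41.1
```

Stopped with 28 N steady and no further motion, so this is the stop, at a handle angle of about 184°. Now back 90°.

```bash
python3 - <<'E'
from h import *
rows((510.5,241.5),(441.3,231),184,-11.4)
E
```

```text
[np.float64(0.02), np.float64(1.95), 0], [np.float64(-0.29), np.float64(3.31), 0], [np.float64(-0.87), np.float64(4.57), 0], [np.float64(-1.69), np.float64(5.7), 0], [np.float64(-2.71), np.float64(6.64), 0], [np.float64(-3.9), np.float64(7.36), 0], [np.float64(-5.2), np.float64(7.84), 0], [np.float64(-6.58), np.float64(8.04), 0], 
end [507.1 311.4] 92.8
```

Emit:
step_arm(
  increments=[
    [[0,1.9,0],[0,0,0],0],
    [[-0.3,3.3,0],[0,0,0],0],
    [[-0.9,4.6,0],[0,0,0],0],
    [[-1.7,5.7,0],[0,0,0],0],
    [[-2.7,6.6,0],[0,0,0],0],
    [[-3.9,7.4,0],[0,0,0],0],
    [[-5.2,7.8,0],[0,0,0],0],
    [[-6.6,8.0,0],[0,0,0],0],
  ],
)

```text
time_s: 13.28
eef_pos: [508.9, 311.5, 206.3]
ee_rot: [0.001, -0.0, 1.0, -0.0]
force: [-3.1, -4.8, 9.9]
grip_width: 0.242
grip_force: 41.2
```

Turned back about 92°. Release and lift straight up.

Emit:
step_arm(
  increments=[
    [[0,0,0],[0,0,0],50],
    [[0,0,0],[0,0,0],50],
    [[0,0,0],[0,0,0],50],
    [[0,0,0],[0,0,0],50],
    [[0,0,-3],[0,0,0],50],
    [[0,0,-6],[0,0,0],50],
    [[0,0,-10],[0,0,0],50],
    [[0,0,-10],[0,0,0],50],
  ],
)

```text
time_s: 14.28
eef_pos: [509.2, 311.9, 307.7]
ee_rot: [0.003, -0.0, 1.0, 0.001]
force: [0.5, -0.3, -0.7]
grip_width: 0.497
grip_force: 0.0
```

```bash
python3 - <<'E'
from h import *
s=ctrl.sense();print(s["eef_pos"],s["force"],s["dq"])
w=ctrl.capture("wrist");a=w["img"].copy()
cv2.drawMarker(a,tuple(int(round(v)) for v in proj(w,(508.5,311.5,246))),(255,0,0))
cv2.imwrite("pics/e.png",a[:,:,::-1])
E
```

```text
[509.22733864 311.89465257 307.71225888] [ 0.46065531 -0.28865912 -0.67967963] [-0.00042647  0.03235479  0.0855821  -0.00049546 -0.03742427  0.00218871]
```

View pics/e.png

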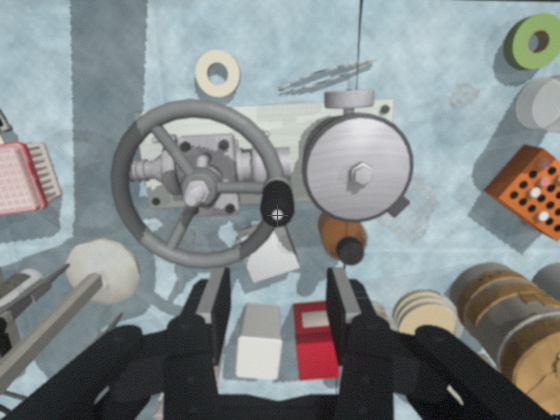

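The handle is at (277,215), where I left it. The gripper is clear and the bystanders are in place, so I'm handing in.

```bash
python3 -c "
from rig import ctrl
print(ctrl.finish_job())"
```

```text
the job is handed in; nothing more can be done
None
```

I cranked the valve about 1.8 turns anticlockwise to a firm stop, turned it back about 92°, let go and lifted clear; the job is handed in with the surrounding things in place, but it returned no pass or fail.

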